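# Gauge a clock arbor in the limit snap gauge

### The job

Take the square-ended steel arbor out of the long three-hole block and gauge it upright in the snap gauge: slide its round body in at the mouth, right through the go gap, and press it lightly against the no-go anvil for a moment (about 5 newtons for a second) to show that it is stopped. Never force the gauge. Then draw it out and stand it fully home in the empty hole of the short two-hole block, let go, and leave everything else undisturbed.

Things in the scene. Friction and masses are not known exactly. Their poses are not given: they have to be found in the camera images.
- arbor: the work: a plain steel clock arbor, 88 mm long, 0.12 kg, standing upright in one of the three holes of the long block. Origin at the centre of its lower end, z up along it: pivot 10 mm diameter from 0 to 6 mm, cone from 6 to 11 mm, round body 16 mm diameter from 11 to 58 mm, winding square 12 x 12 mm from 58 to 88 mm (flats face the arbor's x and y axes). The only one with a square end; hold it there
- arbor_body (a point): point on the arbor's axis amid the round body, 32 mm above the arbor's lower end
- gauge: adjustable limit snap gauge: dark C-shaped frame lying flat, 36 to 52 mm high, clamped at its back in a heavy fixed stand; its mouth opens to its -x, an upright shaft goes in along its +x. Origin on the bench. Base plate x -50 to 86, y -42 to 48, 12 mm high; lock screws to 57 mm; clamp nut (x = 74) 69 mm. Press with 4 to 7 N; over 18 N of contact in all spoils its setting. All rigid
- flat_anvil (a point): front end of the long flat anvil's face: gauge x = -46, y = -8.5, 44 mm high. The face runs on to x = 40 mm along the gauge's -y side, opposite both other anvils, 38 to 50 mm high; before it lies a 30 degree lead-in 6 mm long. To be gauged, the arbor's round body must span this height, upright, its lower end 16 to 24 mm above the bench, clear of the base plate
- go_gap (a point): middle of the go gap: gauge x = -23, y = 0, 44 mm high. The go anvil's face is at y = +8.5 mm from x = -28 to -18 mm, 38 to 50 mm high, with a 30 degree lead-in 6 mm long before it: a 17 mm gap to the flat anvil for the 16 mm body
- nogo_anvil: the slot in the +y arm, behind the go anvil, with the no-go anvil clamped in it: a steel block 10 mm long (x), 12 mm high, face at gauge y = +5, 13.5 mm from the flat anvil. Origin mid-slot (fixed): gauge x = 14, y = 22, 44 mm high. Its place along the slot is new each time and not measured: front corner at gauge x = 1 to 17, stopping the body's axis about 6 mm before that
- long_block: fixed hardwood block 56 (x) x 176 (y) x 40 mm high with three blind holes in a row along its y, at y = -60, 0 and 60 mm, 18.4 mm diameter, 30 mm deep; origin at the centre of its underside. Holds the arbor and two other parts
- short_block: fixed hardwood block 56 (x) x 116 (y) x 40 mm high with two blind holes, at y = -30 (empty) and y = +30 mm (collar arbor in it), 18.4 mm diameter, 30 mm deep with floor 10 mm above the bench, rims chamfered 2 mm; origin at the centre of its underside
- empty_hole (a point): centre of the mouth of the short block's empty hole, on its top face, 40 mm above the bench
- pinion_arbor: bystander in the long block: steel arbor with a toothed pinion and a thin round end, 98 mm long
- pillar: bystander in the long block: brass pillar with collar and round head, 68 mm long
- collar_arbor: bystander in the short block: steel arbor with a 24 mm collar and a thin round end, 80 mm long
- loupe: bystander: black eyepiece, 42 mm diameter, 38 mm high, on the bench between robot and gauge
- oil_cups: bystander: black tray with four white-lidded cups, 50 x 124 x 32 mm
- movement_holder: bystander: small aluminium clamp with a movement in it, 28 x 78 x 28 mm
- screwdriver: bystander: screwdriver lying on the bench, 130 mm long
- tweezers: bystander: steel tweezers lying on the bench, 120 mm long, 5 mm high
Mind the look-alikes: they are no part of the job. What is shaped like the short_block but orange is not meant. Several things look just like the gauge: the one meant starts farthest to the robot's right.

How it is judged (in metres and radians):
On the way, in this order (a step that is already met when the one before it is completed fails the run):
1. the arbor's body is before the mouth of the gauge, upright, at the height of the anvils (x of arbor_body in the frame of gauge between -0.09 and -0.036 m and y of arbor_body in the frame of gauge between -0.03 and 0.03 m and z of arbor_body in the frame of gauge between 0.03 and 0.06 m and angle between arbor's own z axis and vertical below 0.12 rad), for 0.05 s.
2. the arbor's body is in the go gap, upright (x of arbor_body in the frame of gauge between -0.028 and -0.018 m and y of arbor_body in the frame of gauge between -0.0025 and 0.0025 m and z of arbor_body in the frame of gauge between 0.03 and 0.06 m and angle between arbor's own z axis and vertical below 0.12 rad), for 0.05 s.
3. it has passed right through the go gap (x of arbor_body in the frame of gauge above -0.01 m and y of arbor_body in the frame of gauge between -0.0025 and 0.0025 m and z of arbor_body in the frame of gauge between 0.03 and 0.06 m and angle between arbor's own z axis and vertical below 0.12 rad), for 0.05 s.
4. it is held against the no-go anvil with 3 to 8.5 N for 0.6 s, stopped there (contact force between arbor and nogo_anvil between 3 and 8.5 N and x of arbor_body in the frame of gauge below 0.014 m and y of arbor_body in the frame of gauge between -0.0025 and 0.0025 m and z of arbor_body in the frame of gauge between 0.03 and 0.06 m and angle between arbor's own z axis and vertical below 0.12 rad), for 0.6 s.
At the end, for the whole second after the job is handed in: the arbor stands in the short block's empty hole, its lower end within 3 mm of the hole's axis and within 2.5 mm of the hole's floor, leaning less than 0.13 rad, released and at rest (x of arbor in the frame of short_block between -0.003 and 0.003 m and y of arbor in the frame of short_block between -0.033 and -0.027 m and height (world z) of arbor below 0.0125 m and angle between arbor's own z axis and vertical below 0.13 rad and linear speed of arbor below 0.02 m/s and contact force between arbor and the fingers below 0.05 N); the robot touches nothing.
It fails at once if the gauge is forced: more than 18 N of contact on it (contact force between gauge and anything else above 18 N).
It fails at once if the arbor is forced past the no-go anvil (x of arbor_body in the frame of gauge between 0.017 and 0.04 m and y of arbor_body in the frame of gauge between -0.0025 and 0.0025 m and z of arbor_body in the frame of gauge between 0.03 and 0.06 m and angle between arbor's own z axis and vertical below 0.12 rad).
It fails at once if a bystander is disturbed: another part in the blocks moved 20 mm, or another thing on the bench moved 30 mm (distance of any of pinion_arbor, pillar, collar_arbor from where it was at the start of the episode above 0.02 m or distance of any of loupe, oil_cups, movement_holder, screwdriver, tweezers from where it was at the start of the episode above 0.03 m).
It also fails if it takes over 72 s, if anything falls off the work surface, if the arm or the gripper's body presses on something with over 40 N, if the wrist force passes 120 N, or if a joint passes its speed limit or range.

### The arm

A 6-joint arm with a two-finger parallel gripper is mounted at the origin on the work surface. World frame = base frame: x ahead of the robot, y to its left, z up, the work surface at z = 0. Lengths are in mm, angles in rad, forces in N, time in s.
With the tool pointing down it reaches from about 250 to 775 mm from the base axis. Payload 4 kg.
Tool frame: the origin (TCP) lies midway between the tips of the shut fingers; the grasp point (between the pads) lies 19 mm behind it; z points along the fingers, y is the direction in which the jaws open and shut (so a half turn about z gives the same grasp; the last joint's range is limited). The gripper opens to 85 mm and grips with 20 to 120 N. Pads are 22 mm wide; open, the fingers measure 114 mm over their backs; the gripper's body (76 mm by 85 mm) begins 54 mm behind the grasp point. The pads swing forward as they close: fully open they stand 13 mm farther back than shut.
Start: joints at [-1.213, 0.087, 1.371, -0, 1.684, -0.103], TCP at [244.567, -492.655, 192.041] pointing down, gripper open.
Joint ranges: [-3.1, 3.1], [-0.76, 2.03], [0.27, 2.55], [-1.08, 4.22], [0.17, 2.65], [-2.57, 2.57]. Speed limits (rad/s): [2.79, 2.79, 3.14, 3.14, 3.14, 3.14].

### API

Orientations are given as a unit quaternion [w, x, y, z].
In Python, from bench import manip gives the robot as it stands. The module is installed in compiled form; this text tells all that it offers.
- The arm moves only by the tool jog_arm, never from a script. Its argument "increments" is a list of rows, each a list of 3 entries, a list of its own where there are three numbers: the shift along the tool's x, y, z in m, then the turn, a rotation vector about the tool's x, y, z in degrees, then the gripper's target within -1 to 1 (shut at 1, half-way at 0, fully open at -1). A call has 1 to 8 rows; each row is the pose to reach, as a shift and turn from the pose commanded when the call began, along the tool's axes at that moment; what a row does not reach only later rows make up. A row lasts 1/10 s, in which the tool goes at most 50 mm and 8.59 degrees, less where a joint would pass 70% of its speed; a pose out of reach is approached as far as the arm can. A call with a gripper value outside its range is refused whole. The fingers move at their own pace and stop on an object; the grip force is fixed at half the most. Time passes only in rows, so rows that repeat a pose let the fingers close. It gives the time, the measured TCP pose, the force and the opening at its end, in the units of the state.
- manip.sense(): the state, without advancing time (a new reading comes with each control period).
- manip.get_image(name): name is "scene" or "top"; returns a dict with "image" (384x512x3 uint8, red, green, blue), "intrinsics" (3x3 intrinsics, pixels), "extrinsics" (4x4, takes a point from camera to world coordinates). Camera axes: x right, y up, looking along -z (the intrinsics and any distortion apply to the point x, -y, -z); pixel columns grow to the right and rows downward; lengths in mm; the calibration is good to about 2 mm. A picture is of the moment at which its call begins. There is no depth.
- manip.finish_job(): hands the job in, once; it reports no verdict.
The state is a dict: "t": time; "q": joint angles; "joint_velocities": joint speeds; "joint_torque": joint torques, N m; "eef_pos": TCP position; "tool_rot": TCP orientation; "contact_force": force on the tool from outside, world axes, zero at the start; "torque": the same for the moment, N m; "opening": opening from 0.0 (shut) to 1.0 (fully open).
Only numpy, scipy, OpenCV 4.12 (cv2) and the standard library are available. Lean on these libraries where they do the work, as an engineer would, in place of code of your own. Each camera call takes 0.05 s, during which the arm holds its last target. There are 200 camera calls.

## Working session

There is one attempt and no reset: what is moved stays moved. The work goes in short steps, Python scripts to look and compute and a tool call to move; the robot and the scene stay as the last step left them, time stands still between calls to the robot, and variables do not carry over. Pictures are saved under pics/ and viewed, about 8 in all and at most 12, crops included, and the job is handed in when it is done.

Besides the shell and the picture viewer there is one more tool, called in YAML: its name, and indented under it one key for each argument. jog_arm: Moves the arm, as the interface text tells. Its arguments: {"type":"object","properties":{"increments":{"type":"array"}},"required":["increments"]}

```bash
mkdir -p pics; cat > h.py <<'E'
import numpy as np, cv2
from bench import manip
def grab(n,f=None):
    d=manip.get_image(n)
    if f: cv2.imwrite(f,d['image'][:,:,::-1])
    return d
def ray(d,uv,z):
    K=np.array(d['intrinsics']);E=np.array(d['extrinsics'])
    p=np.linalg.solve(K,[uv[0],uv[1],1]); p=p*[1,-1,-1]
    r=E[:3,:3]@p;o=E[:3,3]
    return o+r*(z-o[2])/r[2]
def proj(d,P):
    K=np.array(d['intrinsics']);E=np.array(d['extrinsics'])
    c=E[:3,:3].T@(np.array(P,float)-E[:3,3]); c=c*[1,-1,-1]
    u=K@c; return u[:2]/u[2]
E
python3 - <<'E'
from h import *
for n in('top','scene'):
    d=manip.get_image(n)
    cv2.imwrite(f'pics/{n}0.png',cv2.resize(d['image'][:,:,::-1],(800,600),interpolation=cv2.INTER_CUBIC))
    cv2.imwrite(f'pics/{n}0raw.png',d['image'][:,:,::-1])
    print(n,d.keys(),np.round(d['intrinsics'],1).tolist(),np.round(d['extrinsics'],3).tolist())
print(manip.sense())
E
```

```text
top dict_keys(['image', 'intrinsics', 'extrinsics']) [[370.3, 0.0, 260.4], [0.0, 370.3, 196.6], [0.0, 0.0, 1.0]] [[0.01, 0.989, -0.15, 400.067], [-1.0, 0.009, -0.005, -12.346], [-0.003, 0.15, 0.989, 1051.441], [0.0, 0.0, 0.0, 1.0]]
scene dict_keys(['image', 'intrinsics', 'extrinsics']) [[428.2, 0.0, 260.0], [0.0, 428.2, 190.9], [0.0, 0.0, 1.0]] [[0.681, -0.514, 0.522, 1045.115], [0.733, 0.483, -0.479, -461.766], [-0.006, 0.708, 0.706, 732.749], [0.0, 0.0, 0.0, 1.0]]
{'t': 0.1, 'q': array([-1.21308746e+00,  8.78997278e-02,  1.37215693e+00, -4.08246410e-05,
        1.68359048e+00, -1.03078428e-01]), 'joint_velocities': array([ 0.00073885, -0.00110995, -0.0038856 , -0.0010953 , -0.00059521,
       -0.00012996]), 'joint_torque': array([ 2.50123609e-03, -3.53015256e+01, -3.14218533e+01, -1.93474611e-04,
        7.97728164e-03, -4.45396594e-06]), 'eef_pos': array([ 244.36138224, -492.12836231,  190.91877347]), 'tool_rot': array([-1.01635477e-03,  9.73576582e-01,  2.28358452e-01, -1.50551615e-04]), 'contact_force': array([ 0.45266762, -0.24662599, -0.46048587]), 'torque': array([ 0.00754845, -0.00695414,  0.0342656 ]), 'opening': 1.0004115579214108}
```

View pics/top0.png

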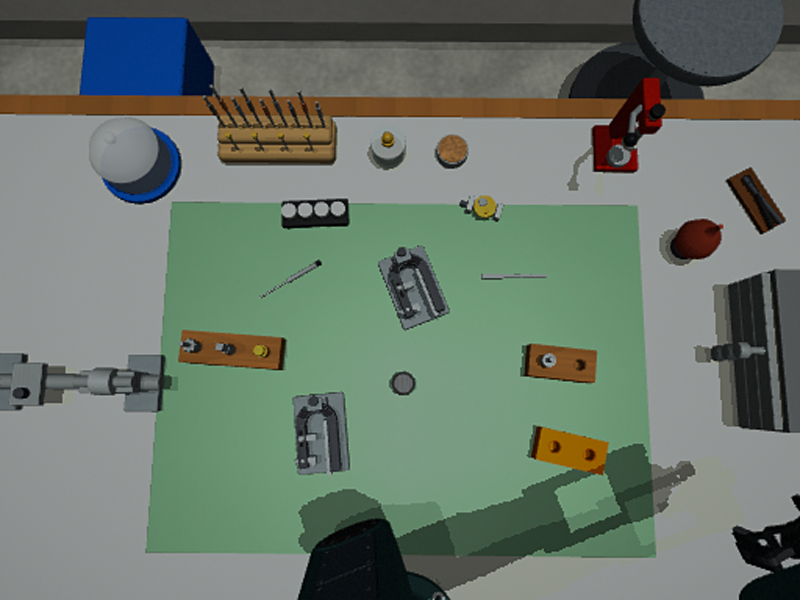

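View pics/scene0.png

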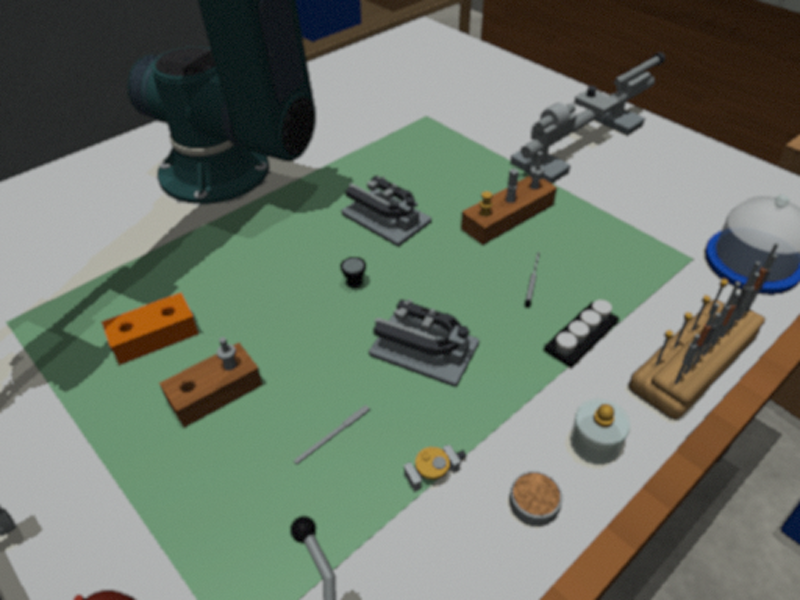

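The top view, in which up is +x and right is −y, shows two gauges. The one farther right is the upper one at (412,285) px, with its nut at (403,253) and its mouth facing the robot. The brown short block is at (560,362) with its empty hole at about (580,365). The long block is at (232,350) with its parts at columns 188, 225 and 261, the last being the brass pillar. I'll enlarge the details next.

```bash
python3 - <<'E'
from h import *
t=cv2.imread('pics/top0raw.png');s=cv2.imread('pics/scene0raw.png')
def c(im,x,y,w,h,W,H): return cv2.resize(im[y:y+h,x:x+w],(W,H),interpolation=cv2.INTER_CUBIC)
# 400x300 tiles
out=np.vstack([np.hstack([c(t,108,200,80,45,400,225),c(s,290,95,80,60,400,300)[:225]]),
 np.hstack([c(t,232,150,64,64,400,400)[:375],c(t,326,210,64,60,400,375)])])
cv2.imwrite('pics/crop1.png',out);print(out.shape)
E
```

```text
(600, 800, 3)
```

View pics/crop1.png

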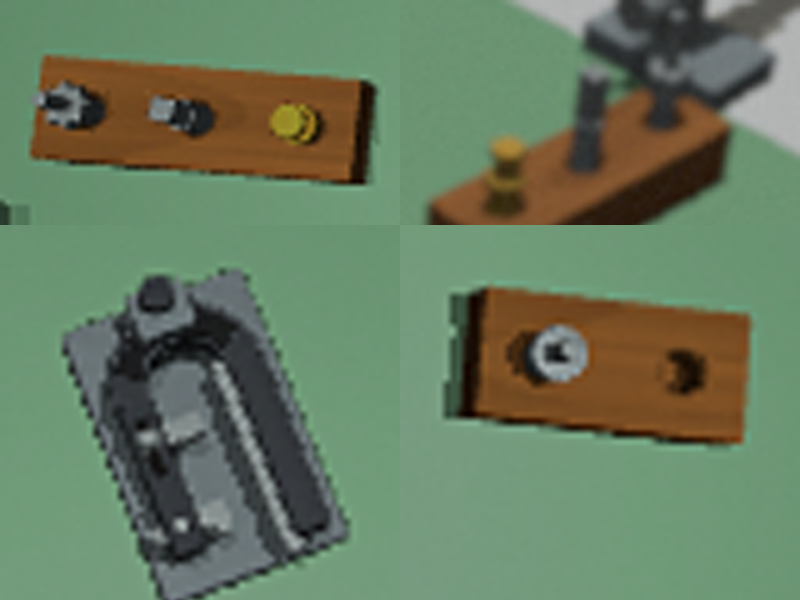

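The middle part is the square arbor: square top at raw px (140,222), flats roughly parallel to the block. Next I'll measure everything from both views.

```bash
cat > m.py <<'E'
from h import *
def pose(d,box,z,dims):
    # minAreaRect corners -> world; long axis direction & centre
    c=np.array([ray(d,p,z)[:2] for p in box]); ctr=c.mean(0)
    L=[np.linalg.norm(c[(i+1)%4]-c[i]) for i in range(4)]
    i=int(np.argmax(L)); v=c[(i+1)%4]-c[i]
    return ctr,np.degrees(np.arctan2(v[1],v[0]))%180,np.round(L,1)
T=manip.get_image('top');S=manip.get_image('scene')
def quad(mask,off):
    cs,_=cv2.findContours(mask.astype(np.uint8),cv2.RETR_EXTERNAL,cv2.CHAIN_APPROX_NONE)
    k=cv2.convexHull(max(cs,key=cv2.contourArea)); 
    for e in np.linspace(1,8,30):
        q=cv2.approxPolyDP(k,e,True)
        if len(q)<=4: break
    return q.reshape(-1,2)+off, cv2.boxPoints(cv2.minAreaRect(k))+off
def crop(d,x,y,w,h): return cv2.cvtColor(d['image'][y:y+h,x:x+w],cv2.COLOR_RGB2HSV)
for nm,d,r,vm in(('longT',T,(108,200,80,45),75),('shortT',T,(326,210,64,50),75),('shortS',S,(95,215,80,60),75),('longS',S,(290,105,70,50),75)):
    h=crop(d,*r); m=(h[...,0]<18)&(h[...,1]>110)&(h[...,2]>vm)
    m=cv2.morphologyEx(m.astype(np.uint8),cv2.MORPH_CLOSE,np.ones((5,5)))
    q,b=quad(m,r[:2])
    print(nm,'quad',q.tolist(),[np.round(v,1) for v in pose(d,q,40,0)] if len(q)==4 else'', 'rect',[np.round(v,1) for v in pose(d,b,40,0)])
for nm,d,r in(('gaugeT',T,(232,150,64,64)),('gaugeS',S,(225,180,90,70))):
    h=crop(d,*r); m=~((h[...,0]>40)&(h[...,0]<85)&(h[...,1]>60))
    q,b=quad(m,r[:2]); print(nm,q.tolist(),[np.round(ray(d,p,12)[:2],1).tolist() for p in q],[np.round(v,1) for v in pose(d,b,12,0)])
print('arbor top',ray(T,(140.4,221.6),98),'S px of that',proj(S,ray(T,(140.4,221.6),98)))
for nm,uv in(('holeT',(326+685/6.25-400/6.25,210+(370-225)/6.25)),):print(nm,uv,ray(T,uv,40))
E
python3 m.py
```

```text
longT quad [[179, 216], [177, 235], [114, 230], [117, 211]] [array([477.9, 302.8]), np.float64(86.0), array([ 52. , 173.1,  52.4, 171.6])] rect [array([476.8, 302.8]), np.float64(86.1), array([ 55.2, 177.1,  55. , 175.7])]
shortT quad [[340, 220], [381, 225], [380, 244], [338, 239]] [array([ 458.9, -278.8]), np.float64(83.8), array([112.2,  51.7, 114. ,  52.1])] rect [array([ 458.7, -278.5]), np.float64(84.3), array([ 55.1, 116.9,  55.1, 116. ])]
shortS quad [[164, 235], [114, 262], [103, 246], [152, 220]] [array([ 460.7, -278.8]), np.float64(85.7), array([110.9,  51. , 111.8,  52.7])] rect [array([ 461. , -278.4]), np.float64(83.8), array([120.9,  58.1, 116. ,  54.6])]
longS quad [[354, 119], [311, 145], [297, 137], [337, 113]] [array([478.2, 299. ]), np.float64(88.5), array([170.3,  47.6, 160.4,  51.9])] rect [array([478.6, 303. ]), np.float64(86.7), array([200.7,  68.2, 191. ,  59.9])]
gaugeT [[270, 157], [287, 199], [258, 210], [242, 167]] [[673.8, -34.0], [551.8, -82.9], [519.6, -1.0], [643.5, 46.3]] [array([601.7, -15.4]), np.float64(21.6), array([ 91.9, 146.3,  90.1, 145.6])]
gaugeS [[239, 204], [263, 191], [306, 219], [289, 246], [237, 227]] [[510.6, -37.2], [517.6, 32.4], [648.1, 41.8], [675.1, -40.1], [560.2, -86.0]] [array([585.7,  -9.7]), np.float64(19.3), array([132.1, 167.4, 122.8, 151.9])]
arbor top [476.78429413 301.19925644  98.        ] S px of that [327.80010909 109.28481825]
holeT (371.6, 233.2) [ 455.80757141 -310.93529377   40.        ]
```

```bash
cat > plan.py <<'E'
import sys,json,os
from h import *
from scipy.spatial.transform import Rotation as R
# usage: plan.py x y z yaw(of tool y, deg) ; tracks commanded pose in cmd.json
F='cmd.json'
def load():
    if os.path.exists(F):
        c=json.load(open(F)); return np.array(c[0]),R.from_quat(c[1])
    return np.array([244.567,-492.655,192.041]),R.from_quat([0.973577,0.228358,0,0])
def rot(yaw):
    a=np.radians(yaw); y=np.array([np.cos(a),np.sin(a),0]); z=np.array([0,0,-1.])
    return R.from_matrix(np.stack([np.cross(y,z),y,z],1))
def plan(x,y,z,yaw):
    p,r=load(); s=np.round(r.inv().apply(np.array([x,y,z])-p)/1000,4)
    w=np.round((r.inv()*rot(yaw)).as_rotvec(degrees=True),1)
    n=max(np.linalg.norm(s)/.05,np.linalg.norm(w)/8.59)
    p2=p+r.apply(s*1000); r2=r*R.from_rotvec(w,degrees=True)
    json.dump([p2.tolist(),r2.as_quat().tolist()],open(F,'w'))
    print('rows~%.1f'%n,(s+0).tolist(),(w+0).tolist(),'cmd',np.round(p2,1))
def sense():
    st=manip.sense(); p,r=load(); q=R.from_quat(np.roll(st['tool_rot'],-1))
    print('t %.2f'%st['t'],'pos',np.round(st['eef_pos'],2),'err',np.round(st['eef_pos']-p,2),'roterr',np.round((r.inv()*q).as_rotvec(degrees=True),2),'F',np.round(st['contact_force'],2),'T',np.round(st['torque'],2),'open %.3f'%st['opening'],'q',np.round(st['q'],2))
if __name__=='__main__':
    sense()
    if len(sys.argv)>4: plan(*map(float,sys.argv[1:5]))
E
python3 plan.py 477 302.5 160 -4
python3 - <<'E'
from h import *
T=manip.get_image('top');print(ray(T,(257.3,245),38))
E
```

```text
t 0.20 pos [ 244.41 -492.3   191.26] err [-0.15  0.35 -0.78] roterr [0.08 0.01 0.  ] F [-0.51 -0.5   0.33] T [-0.03  0.03  0.01] open 0.998 q [-1.21  0.09  1.37 -0.    1.68 -0.1 ]
rows~16.6 [0.5618, -0.6089, 0.032] [0.0, 0.0, -59.6] cmd [477.  302.5 160. ]
[421.03767665  -0.43420935  38.        ]
```

```bash
rm cmd.json; python3 plan.py 350 -160 190 -40;python3 plan.py 420 120 180 -15; python3 plan.py 477 302.5 160 -4
```

```text
t 0.25 pos [ 244.46 -492.38  191.44] err [-0.1   0.27 -0.6 ] roterr [0.06 0.01 0.  ] F [0.02 0.09 0.26] T [0.06 0.08 0.01] open 1.001 q [-1.21  0.09  1.37  0.    1.68 -0.1 ]
rows~7.0 [0.2424, -0.2511, 0.002] [0.0, 0.0, -23.6] cmd [ 350. -160.  190.]
t 0.25 pos [ 244.46 -492.38  191.44] err [-105.57 -332.42    1.4 ] roterr [6.00e-02 2.00e-02 2.36e+01] F [0.02 0.09 0.26] T [0.06 0.08 0.01] open 1.001 q [-1.21  0.09  1.37  0.    1.68 -0.1 ]
rows~5.8 [0.2594, -0.1264, 0.01] [0.0, 0.0, -25.0] cmd [419.9 120.  180. ]
t 0.25 pos [ 244.46 -492.38  191.44] err [-175.48 -612.38   11.4 ] roterr [5.00e-02 3.00e-02 4.86e+01] F [0.02 0.09 0.26] T [0.06 0.08 0.01] open 1.001 q [-1.21  0.09  1.37  0.    1.68 -0.1 ]
rows~3.8 [0.191, 0.0079, 0.02] [0.0, 0.0, -11.0] cmd [477.  302.4 160. ]
```

jog_arm:
  increments:
    - [[0.2424,-0.2511,0.002],[0,0,-23.6],-1]
    - [[0.2424,-0.2511,0.002],[0,0,-23.6],-1]
    - [[0.2424,-0.2511,0.002],[0,0,-23.6],-1]
    - [[0.2424,-0.2511,0.002],[0,0,-23.6],-1]
    - [[0.2424,-0.2511,0.002],[0,0,-23.6],-1]
    - [[0.2424,-0.2511,0.002],[0,0,-23.6],-1]
    - [[0.2424,-0.2511,0.002],[0,0,-23.6],-1]
    - [[0.2424,-0.2511,0.002],[0,0,-23.6],-1]

```text
t: 1.05
eef_pos: [351.3, -154.7, 190.4]
tool_rot: [-0.0, 0.904, 0.427, 0.001]
contact_force: [-0.4, -0.8, 0.0]
opening: 1.001
```

jog_arm:
  increments:
    - [[0.2594,-0.1264,0.01],[0,0,-25.0],-1]
    - [[0.2594,-0.1264,0.01],[0,0,-25.0],-1]
    - [[0.2594,-0.1264,0.01],[0,0,-25.0],-1]
    - [[0.2594,-0.1264,0.01],[0,0,-25.0],-1]
    - [[0.2594,-0.1264,0.01],[0,0,-25.0],-1]
    - [[0.2594,-0.1264,0.01],[0,0,-25.0],-1]
    - [[0.2594,-0.1264,0.01],[0,0,-25.0],-1]
    - [[0.2594,-0.1264,0.01],[0,0,-25.0],-1]

```text
t: 1.85
eef_pos: [420.0, 119.8, 179.6]
tool_rot: [0.0, 0.793, 0.609, -0.001]
contact_force: [-0.3, -0.7, 0.6]
opening: 1.0
```

jog_arm:
  increments:
    - [[0.191,0.0079,0.02],[0,0,-11.0],-1]
    - [[0.191,0.0079,0.02],[0,0,-11.0],-1]
    - [[0.191,0.0079,0.02],[0,0,-11.0],-1]
    - [[0.191,0.0079,0.02],[0,0,-11.0],-1]
    - [[0.191,0.0079,0.02],[0,0,-11.0],-1]
    - [[0.191,0.0079,0.02],[0,0,-11.0],-1]

```text
t: 2.45
eef_pos: [477.5, 300.8, 159.3]
tool_rot: [0.0, 0.732, 0.682, -0.001]
contact_force: [-0.5, 0.1, -0.7]
opening: 1.0
```

```bash
python3 plan.py 477 302.5 67 -4
python3 - <<'E'
from h import *
T=manip.get_image('top');S=manip.get_image('scene')
def c(d,x,y,w,h): return cv2.resize(d['image'][y:y+h,x:x+w,::-1],(400,300),interpolation=cv2.INTER_CUBIC)
cv2.imwrite('pics/above.png',np.hstack([c(T,100,190,80,60),c(S,290,75,80,60)]))
E
```

```text
t 2.45 pos [477.52 300.76 159.29] err [ 0.52 -1.69 -0.75] roterr [ 0.06 -0.12  0.07] F [-0.45  0.12 -0.7 ] T [-0.04 -0.03  0.04] open 1.000 q [ 0.46  0.13  1.39 -0.    1.63  0.53]
rows~1.9 [0.0001, 0.0, 0.093] [0.0, 0.0, 0.0] cmd [477.  302.5  67. ]
```

View pics/above.png

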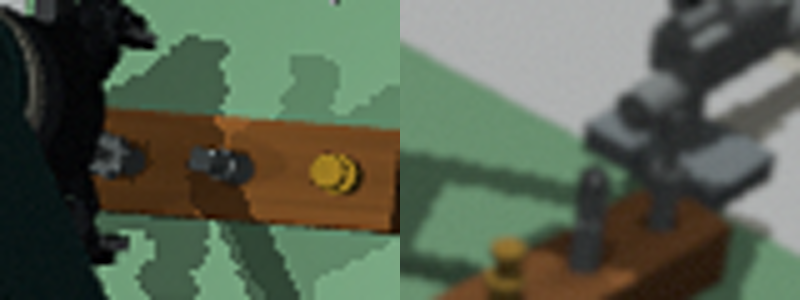

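The arbor stands untouched at crop (235,162), and the open fingers straddle it in x once perspective is allowed for. I'll descend and close.

jog_arm:
  increments:
    - [[0.0001,0,0.045],[0,0,0],-1]
    - [[0.0001,0,0.075],[0,0,0],-1]
    - [[0.0001,0,0.093],[0,0,0],-1]
    - [[0.0001,0,0.093],[0,0,0],-1]
    - [[0.0001,0,0.093],[0,0,0],-1]

```text
t: 3.05
eef_pos: [477.6, 301.3, 68.2]
tool_rot: [0.0, 0.732, 0.681, 0.001]
contact_force: [-0.7, -0.5, 0.5]
opening: 1.001
```

jog_arm:
  increments:
    - [[0,0,0],[0,0,0],0]
    - [[0,0,0],[0,0,0],0.3]
    - [[0,0,0],[0,0,0],0.5]
    - [[0,0,0],[0,0,0],0.6]
    - [[0,0,0],[0,0,0],0.7]
    - [[0,0,0],[0,0,0],1]
    - [[0,0,0],[0,0,0],1]
    - [[0,0,0],[0,0,0],1]

```text
t: 3.85
eef_pos: [476.9, 302.5, 66.8]
tool_rot: [0.0, 0.731, 0.682, -0.0]
contact_force: [-0.0, 0.4, -0.6]
opening: -0.0
```

jog_arm:
  increments:
    - [[0,0,0],[0,0,0],1]
    - [[0,0,0],[0,0,0],1]
    - [[0,0,0],[0,0,0],1]

```text
t: 4.15
eef_pos: [477.0, 302.5, 67.0]
tool_rot: [0.0, 0.731, 0.682, -0.0]
contact_force: [0.5, -0.0, 0.2]
opening: -0.001
```

```bash
python3 plan.py
```

```text
t 4.15 pos [477.01 302.53  66.96] err [-0.   -0.02 -0.08] roterr [-0.   -0.01 -0.  ] F [ 0.48 -0.02  0.16] T [-0.03 -0.01 -0.01] open -0.001 q [ 0.46  0.18  1.52 -0.    1.44  0.53]
```

The jaws shut empty, so I'll look.

```bash
python3 - <<'E'
from h import *
T=manip.get_image('top');S=manip.get_image('scene')
def c(d,x,y,w,h): return cv2.resize(d['image'][y:y+h,x:x+w,::-1],(400,300),interpolation=cv2.INTER_CUBIC)
cv2.imwrite('pics/miss.png',np.vstack([np.hstack([c(T,100,190,80,60),c(S,290,75,80,60)]),np.hstack([c(T,60,150,160,120),c(S,240,30,160,120)])]))
print(proj(T,[477,302.5,67]),proj(S,[477,302.5,67]))
E
```

```text
[143.68387917 222.48580236] [326.94246073 119.00495851]
```

View pics/miss.png

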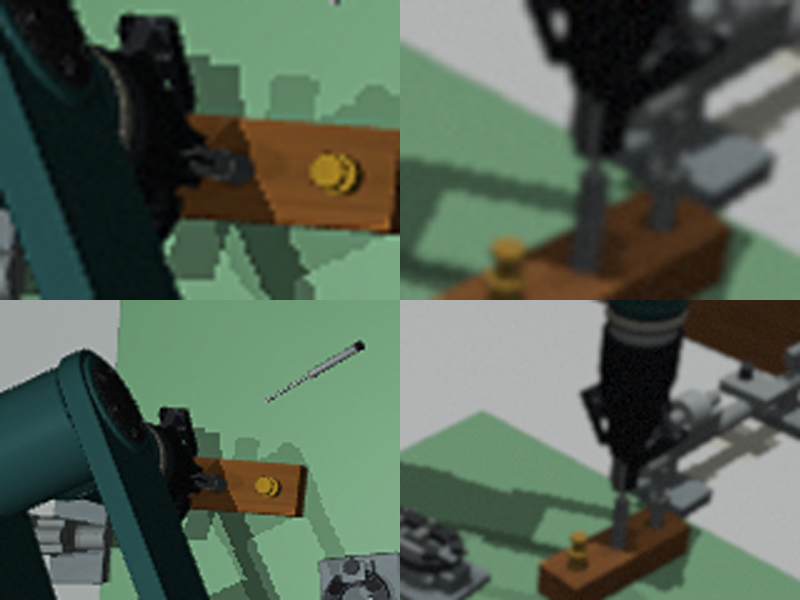

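```bash
python3 - <<'E'
from h import *
T=manip.get_image('top');S=manip.get_image('scene')
def c(d,x,y,w,h): 
    im=d['image'][y:y+h,x:x+w,::-1]; im=(255*(im/255.)**0.55).astype(np.uint8)
    im=cv2.resize(im,(400,600),interpolation=cv2.INTER_CUBIC)
    for z,col in((10,(0,0,255)),(68,(255,0,0)),(98,(0,255,255)),(130,(255,0,255))):
        u=(proj(d,[477,302,z])-[x,y]+.5)*400/w; cv2.circle(im,tuple(int(v) for v in u),3,col,-1)
    return im
cv2.imwrite('pics/miss2.png',np.hstack([c(T,112,190,40,60),c(S,308,80,40,60)]))
E
```

```text
(no output)
```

View pics/miss2.png

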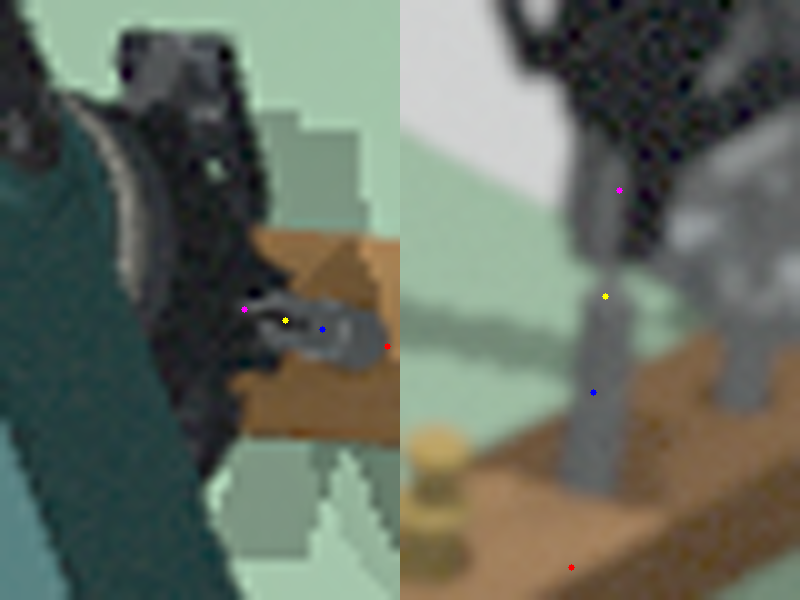

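```bash
python3 - <<'E'
from h import *
T=manip.get_image('top');S=manip.get_image('scene')
for tu in((139,221.5),(141,222.5)):
  for su in((329.5,105.5),):
    a0,a1=ray(T,tu,0),ray(T,tu,200);b0,b1=ray(S,su,0),ray(S,su,200)
    u=(a1-a0)/np.linalg.norm(a1-a0);v=(b1-b0)/np.linalg.norm(b1-b0)
    s=np.linalg.lstsq(np.stack([u,-v],1),b0-a0,rcond=None)[0]
    print(tu,a0+u*s[0],b0+v*s[1])
E
```

```text
(139, 221.5) [476.19757614 301.48822685 108.04905311] [478.52133708 304.05574321 109.09070109]
(141, 222.5) [473.72151809 296.35398699 107.66095654] [479.52080748 302.70483447 110.19083286]
```

Both views triangulate the shut fingertips to z≈108, right above the arbor top at 98. That is about 41 mm higher than the TCP reading of 67 implies. To test this I'll open, go 22 mm lower and close again; open fingers clear the block either way.

jog_arm:
  increments:
    - [[0,0,0],[0,0,0],-1]
    - [[0,0,0],[0,0,0],-1]
    - [[0,0,0],[0,0,0],-1]
    - [[0,0,0],[0,0,0],-1]
    - [[0,0,0.01],[0,0,0],-1]
    - [[0,0,0.022],[0,0,0],-1]
    - [[0,0,0.022],[0,0,0],-1]

```text
t: 5.15
eef_pos: [475.0, 301.5, 41.7]
tool_rot: [-0.001, 0.731, 0.682, -0.003]
contact_force: [-0.3, -0.4, -0.2]
opening: 1.0
```

jog_arm:
  increments:
    - [[0,0,0],[0,0,0],0.3]
    - [[0,0,0],[0,0,0],0.6]
    - [[0,0,0],[0,0,0],1]
    - [[0,0,0],[0,0,0],1]
    - [[0,0,0],[0,0,0],1]
    - [[0,0,0],[0,0,0],1]
    - [[0,0,0],[0,0,0],1]

```text
t: 5.85
eef_pos: [477.5, 302.7, 45.5]
tool_rot: [0.0, 0.731, 0.682, 0.001]
contact_force: [0.0, -0.6, 1.0]
opening: 0.122
```

```bash
python3 plan.py 477 302.5 45 -4; python3 plan.py
```

```text
t 5.85 pos [477.47 302.73  45.53] err [  0.46   0.18 -21.51] roterr [-0.07  0.03 -0.  ] F [ 0.01 -0.59  1.02] T [ 0.   -0.11  0.  ] open 0.122 q [ 0.46  0.19  1.55 -0.    1.4   0.53]
rows~0.4 [0.0, 0.0, 0.022] [0.0, 0.0, 0.0] cmd [477.  302.5  45. ]
t 5.85 pos [477.47 302.73  45.53] err [0.46 0.18 0.49] roterr [-0.07  0.03 -0.  ] F [ 0.01 -0.59  1.02] T [ 0.   -0.11  0.  ] open 0.122 q [ 0.46  0.19  1.55 -0.    1.4   0.53]
```

Confirmed: real contact at opening 0.12. The true tips sit about 41 mm above the reported TCP, so I'll work from relative heights. I'll regrip 15 mm deeper on the square.

jog_arm:
  increments:
    - [[0,0,0],[0,0,0],0.4]
    - [[0,0,0],[0,0,0],0.4]
    - [[0,0,0],[0,0,0],0.4]
    - [[0,0,0.008],[0,0,0],0.4]
    - [[0,0,0.015],[0,0,0],0.4]
    - [[0,0,0.015],[0,0,0],0.4]
    - [[0,0,0.015],[0,0,0],0.4]

```text
t: 6.55
eef_pos: [476.5, 302.3, 29.2]
tool_rot: [-0.0, 0.731, 0.682, -0.001]
contact_force: [-0.4, -0.5, 0.5]
opening: 0.299
```

jog_arm:
  increments:
    - [[0,0,0],[0,0,0],0.7]
    - [[0,0,0],[0,0,0],1]
    - [[0,0,0],[0,0,0],1]
    - [[0,0,0],[0,0,0],1]
    - [[0,0,0],[0,0,0],1]
    - [[0,0,0],[0,0,0],1]

```text
t: 7.15
eef_pos: [477.4, 302.6, 30.2]
tool_rot: [0.0, 0.731, 0.682, 0.0]
contact_force: [0.9, 0.6, 0.0]
opening: 0.129
```

```bash
python3 plan.py 477 302.5 30 -4; python3 plan.py; python3 plan.py 477 302.5 110 -4
```

```text
t 7.15 pos [477.39 302.62  30.25] err [  0.38   0.07 -14.8 ] roterr [-0.05  0.01  0.  ] F [0.9  0.57 0.01] T [ 0.03 -0.31  0.02] open 0.129 q [ 0.46  0.21  1.56 -0.    1.37  0.53]
rows~0.3 [0.0, 0.0, 0.015] [0.0, 0.0, 0.0] cmd [477.  302.5  30. ]
t 7.15 pos [477.39 302.62  30.25] err [0.38 0.07 0.2 ] roterr [-0.05  0.01  0.  ] F [0.9  0.57 0.01] T [ 0.03 -0.31  0.02] open 0.129 q [ 0.46  0.21  1.56 -0.    1.37  0.53]
t 7.15 pos [477.39 302.62  30.25] err [0.38 0.07 0.2 ] roterr [-0.05  0.01  0.  ] F [0.9  0.57 0.01] T [ 0.03 -0.31  0.02] open 0.129 q [ 0.46  0.21  1.56 -0.    1.37  0.53]
rows~1.6 [0.0, 0.0, -0.08] [0.0, 0.0, 0.0] cmd [477.  302.5 110. ]
```

jog_arm:
  increments:
    - [[0,0,-0.02],[0,0,0],1]
    - [[0,0,-0.05],[0,0,0],1]
    - [[0,0,-0.08],[0,0,0],1]
    - [[0,0,-0.08],[0,0,0],1]
    - [[0,0,-0.08],[0,0,0],1]

```text
t: 7.65
eef_pos: [477.0, 302.7, 110.3]
tool_rot: [0.0, 0.731, 0.682, 0.0]
contact_force: [-0.9, -0.3, -1.6]
opening: 0.123
```

```bash
python3 plan.py 512 -54 110 21.4; cp cmd.json c1.json; python3 plan.py 512 -54 85 21.4
```

```text
t 7.65 pos [476.95 302.69 110.29] err [-0.06  0.14  0.25] roterr [-0.03  0.03 -0.01] F [-0.9  -0.27 -1.59] T [ 0.02 -0.   -0.01] open 0.123 q [0.47 0.15 1.46 0.   1.53 0.53]
rows~7.2 [-0.3532, 0.0598, 0.0] [0.0, 0.0, -25.4] cmd [512. -54. 110.]
t 7.65 pos [476.95 302.69 110.29] err [-3.5080e+01  3.5665e+02  2.5000e-01] roterr [-3.000e-02  2.000e-02  2.539e+01] F [-0.9  -0.27 -1.59] T [ 0.02 -0.   -0.01] open 0.123 q [0.47 0.15 1.46 0.   1.53 0.53]
rows~0.5 [0.0, 0.0, 0.025] [0.0, 0.0, 0.0] cmd [512. -54.  85.]
```

jog_arm:
  increments:
    - [[-0.04,0.007,0],[0,0,-3],1]
    - [[-0.09,0.0152,0],[0,0,-7],1]
    - [[-0.14,0.024,0],[0,0,-11],1]
    - [[-0.19,0.032,0],[0,0,-15],1]
    - [[-0.24,0.0407,0],[0,0,-19],1]
    - [[-0.29,0.049,0],[0,0,-22],1]
    - [[-0.33,0.056,0],[0,0,-24],1]
    - [[-0.3532,0.0598,0],[0,0,-25.4],1]

```text
t: 8.45
eef_pos: [510.3, -57.1, 107.4]
tool_rot: [-0.002, 0.564, 0.825, -0.001]
contact_force: [-0.0, 0.5, -1.3]
opening: 0.125
```

jog_arm:
  increments:
    - [[0,0,0],[0,0,0],1]
    - [[0,0,0.015],[0,0,0],1]
    - [[0,0,0.025],[0,0,0],1]
    - [[0,0,0.025],[0,0,0],1]
    - [[0,0,0.025],[0,0,0],1]

```text
t: 8.95
eef_pos: [511.3, -53.0, 84.1]
tool_rot: [-0.001, 0.563, 0.826, -0.0]
contact_force: [0.8, 0.3, -0.5]
opening: 0.129
```

```bash
python3 plan.py
python3 - <<'E'
from h import *
T=manip.get_image('top');S=manip.get_image('scene')
a=np.radians(21.4);c_,s_=np.cos(a),np.sin(a)
G=lambda x,y,z:[581.5+c_*x-s_*y,-27.3+s_*x+c_*y,z]
def c(d,x,y,w,h): 
    im=d['image'][y:y+h,x:x+w,::-1]; im=(255*(im/255.)**0.6).astype(np.uint8)
    im=cv2.resize(im,(400,500),interpolation=cv2.INTER_CUBIC)
    def dot(P,col):
        u=(proj(d,P)-[x,y]+.5)*400/w; cv2.circle(im,tuple(int(v) for v in u),2,col,-1)
    for x0,y0 in((-46,-8.5),(40,-8.5)): dot(G(x0,y0,50),(0,255,255))
    for x0,y0 in((-28,8.5),(-18,8.5)): dot(G(x0,y0,50),(255,0,255))
    for x0,y0 in((-50,-42),(-50,48),(86,-42),(86,48)): dot(G(x0,y0,12),(0,0,255))
    for z in(65,153): dot([512,-54,z],(255,128,0))
    return im
cv2.imwrite('pics/mouth.png',np.hstack([c(T,228,145,72,90),c(S,220,150,96,120)]))
E
```

```text
t 8.95 pos [511.32 -53.03  84.07] err [-0.71  0.93 -0.97] roterr [ 0.1   0.07 -0.06] F [ 0.77  0.35 -0.48] T [-0.01 -0.03  0.03] open 0.129 q [-0.21  0.06  1.62  0.    1.47 -0.59]
```

View pics/mouth.png

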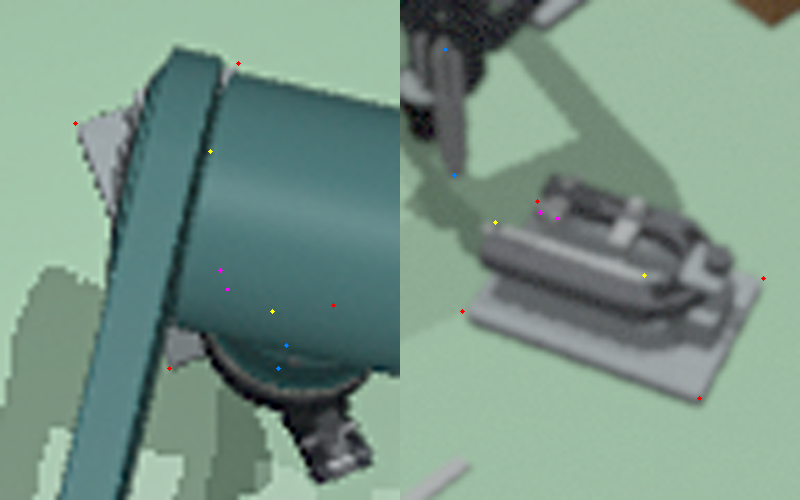

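The arbor hangs upright at the commanded place, with its end on the blue dot at (455,174) in the right tile. The projected base-plate corners and anvil lie on the gauge to about 2 mm. I'll lower to gauging height before the mouth, then enter with a +2 mm y bias and feel for the flat anvil.

```bash
cat > g.py <<'E'
import sys
from plan import *
# gauge-frame view of the state; G origin estimate, yaw 21.4
a=np.radians(21.4);M=np.array([[np.cos(a),np.sin(a)],[-np.sin(a),np.cos(a)]]);O=np.array([581.5,-27.3])
st=manip.sense();p,r=load()
print('t %.2f'%st['t'],'meas g',np.round(M@(st['eef_pos'][:2]-O),2),'z %.1f'%st['eef_pos'][2],'cmd g',np.round(M@(p[:2]-O),2),'F g',np.round(M@st['contact_force'][:2],2),'Fz %.1f'%st['contact_force'][2],'T',np.round(M@st['torque'][:2],2),'open %.3f'%st['opening'])
if len(sys.argv)>3:
    x,y,z=map(float,sys.argv[1:4]); w=O+M.T@[x,y]; plan(w[0],w[1],z,21.4)
E
python3 g.py -75 1 40; cp cmd.json c2.json; python3 g.py -58 2 40;  python3 g.py -41 2 40
```

```text
t 9.05 meas g [-73.97   0.94] z 85.4 cmd g [-74.41   0.52] F g [0.15 0.2 ] Fz -0.7 T [-0.04 -0.03] open 0.128
rows~0.9 [0.0005, -0.0006, 0.045] [0.0, 0.0, 0.0] cmd [511.3 -53.7  40. ]
t 9.05 meas g [-73.97   0.94] z 85.4 cmd g [-75.01   1.02] F g [0.15 0.2 ] Fz -0.7 T [-0.04 -0.03] open 0.128
rows~0.3 [0.001, 0.017, 0.0] [0.0, 0.0, 0.0] cmd [526.8 -46.6  40. ]
t 9.05 meas g [-73.97   0.94] z 85.4 cmd g [-58.01   2.02] F g [0.15 0.2 ] Fz -0.7 T [-0.04 -0.03] open 0.128
rows~0.3 [0.0, 0.017, 0.0] [0.0, 0.0, 0.0] cmd [542.6 -40.4  40. ]
```

jog_arm:
  increments:
    - [[0,0,0.015],[0,0,0],1]
    - [[0.0005,-0.0006,0.035],[0,0,0],1]
    - [[0.0005,-0.0006,0.045],[0,0,0],1]
    - [[0.0005,-0.0006,0.045],[0,0,0],1]
    - [[0.0005,-0.0006,0.045],[0,0,0],1]
    - [[0.0005,-0.0006,0.045],[0,0,0],1]

```text
t: 9.65
eef_pos: [512.3, -53.9, 41.3]
tool_rot: [0.001, 0.563, 0.826, 0.0]
contact_force: [0.1, 0.2, -1.0]
opening: 0.123
```

jog_arm:
  increments:
    - [[0.001,0.006,0],[0,0,0],1]
    - [[0.001,0.012,0],[0,0,0],1]
    - [[0.001,0.017,0],[0,0,0],1]
    - [[0.001,0.02,0],[0,0,0],1]
    - [[0.001,0.023,0],[0,0,0],1]
    - [[0.001,0.024,0],[0,0,0],1]
    - [[0.001,0.024,0],[0,0,0],1]

```text
t: 10.35
eef_pos: [533.3, -44.0, 39.9]
tool_rot: [-0.0, 0.563, 0.826, -0.0]
contact_force: [0.0, -0.2, -1.6]
opening: 0.128
```

jog_arm:
  increments:
    - [[0,0.002,0],[0,0,0],1]
    - [[0,0.004,0],[0,0,0],1]
    - [[0,0.006,0],[0,0,0],1]
    - [[0,0.008,0],[0,0,0],1]
    - [[0,0.009,0],[0,0,0],1]
    - [[0,0.01,0],[0,0,0],1]
    - [[0,0.01,0],[0,0,0],1]

```text
t: 11.05
eef_pos: [542.7, -40.3, 40.0]
tool_rot: [0.0, 0.563, 0.826, -0.0]
contact_force: [-1.1, -0.9, -1.7]
opening: 0.128
```

```bash
python3 g.py
```

```text
t 11.05 meas g [-40.91   2.04] z 40.0 cmd g [-41.01   2.02] F g [-1.4  -0.42] Fz -1.7 T [ 0.05 -0.02] open 0.128
```

jog_arm:
  increments:
    - [[-0.0005,0,0],[0,0,0],1]
    - [[-0.001,0,0],[0,0,0],1]
    - [[-0.0015,0,0],[0,0,0],1]
    - [[-0.0015,0,0],[0,0,0],1]
    - [[-0.0015,0,0],[0,0,0],1]

```text
t: 11.55
eef_pos: [543.1, -41.9, 40.0]
tool_rot: [0.0, 0.564, 0.826, -0.0]
contact_force: [0.8, -0.5, -1.0]
opening: 0.127
```

```bash
python3 g.py
```

```text
t 11.55 meas g [-41.04   0.45] z 40.0 cmd g [-41.01   2.02] F g [ 0.58 -0.81] Fz -1.0 T [0.05 0.01] open 0.127
```

jog_arm:
  increments:
    - [[-0.0005,0,0],[0,0,0],1]
    - [[-0.001,0,0],[0,0,0],1]
    - [[-0.001,0,0],[0,0,0],1]
    - [[-0.001,0,0],[0,0,0],1]

```text
t: 11.95
eef_pos: [543.5, -42.7, 40.0]
tool_rot: [0.0, 0.564, 0.826, -0.0]
contact_force: [0.5, -0.1, -1.0]
opening: 0.13
```

```bash
python3 g.py
```

```text
t 11.95 meas g [-41.01  -0.5 ] z 40.0 cmd g [-41.01   2.02] F g [ 0.39 -0.31] Fz -1.0 T [0.   0.04] open 0.130
```

jog_arm:
  increments:
    - [[-0.0005,0,0],[0,0,0],1]
    - [[-0.001,0,0],[0,0,0],1]
    - [[-0.001,0,0],[0,0,0],1]
    - [[-0.001,0,0],[0,0,0],1]

```text
t: 12.35
eef_pos: [543.9, -43.7, 40.0]
tool_rot: [0.0, 0.564, 0.826, -0.0]
contact_force: [-0.5, 0.5, -0.9]
opening: 0.126
```

```bash
python3 g.py
```

```text
t 12.35 meas g [-41.    -1.52] z 40.0 cmd g [-41.01   2.02] F g [-0.29  0.62] Fz -0.9 T [0.01 0.03] open 0.126
```

jog_arm:
  increments:
    - [[-0.0005,0,0],[0,0,0],1]
    - [[-0.001,0,0],[0,0,0],1]
    - [[-0.001,0,0],[0,0,0],1]
    - [[-0.001,0,0],[0,0,0],1]

```text
t: 12.75
eef_pos: [544.1, -44.1, 40.0]
tool_rot: [-0.0, 0.563, 0.826, 0.0]
contact_force: [-0.8, 1.5, 0.3]
opening: 0.125
```

```bash
python3 g.py
```

```text
t 12.75 meas g [-40.99  -2.03] z 40.0 cmd g [-41.01   2.02] F g [-0.15  1.7 ] Fz 0.3 T [ 0.47 -0.  ] open 0.125
```

jog_arm:
  increments:
    - [[0,0,0],[0,0,0],1]
    - [[0,0,0],[0,0,0],1]

```text
t: 12.95
eef_pos: [544.1, -44.2, 40.0]
tool_rot: [-0.0, 0.563, 0.826, 0.0]
contact_force: [-1.1, 2.7, -0.8]
opening: 0.128
```

```bash
python3 g.py; for i in 1 2 3 ; do python3 -c "
from h import *
manip.get_image('top')"; python3 g.py; done
```

```text
t 12.95 meas g [-41.03  -2.09] z 40.0 cmd g [-41.01   2.02] F g [0.   2.94] Fz -0.8 T [ 0.48 -0.03] open 0.128
t 13.00 meas g [-41.01  -2.1 ] z 40.0 cmd g [-41.01   2.02] F g [0.61 2.63] Fz 1.1 T [ 0.54 -0.01] open 0.124
t 13.05 meas g [-41.01  -2.11] z 40.0 cmd g [-41.01   2.02] F g [0.05 2.75] Fz -0.1 T [0.56 0.03] open 0.124
t 13.10 meas g [-41.    -2.12] z 40.0 cmd g [-41.01   2.02] F g [0.18 2.69] Fz -0.6 T [0.56 0.03] open 0.123
```

jog_arm:
  increments:
    - [[0.0005,0,0],[0,0,0],1]
    - [[0.0005,0,0],[0,0,0],1]
    - [[0.0005,0,0],[0,0,0],1]

```text
t: 13.4
eef_pos: [544.1, -44.2, 40.0]
tool_rot: [0.0, 0.564, 0.826, -0.0]
contact_force: [-0.2, 1.7, -0.7]
opening: 0.127
```

```bash
python3 g.py
```

```text
t 13.40 meas g [-41.    -2.04] z 40.0 cmd g [-41.01   2.02] F g [0.46 1.68] Fz -0.7 T [ 0.41 -0.02] open 0.127
```

Contact with the flat anvil begins at measured y ≈ −1.9 (true −0.5), so the centre line is at measured y ≈ −1.4. I'll centre and advance.

jog_arm:
  increments:
    - [[0.0006,0,0],[0,0,0],1]
    - [[0.0006,0.001,0],[0,0,0],1]
    - [[0.0006,0.0025,0],[0,0,0],1]
    - [[0.0006,0.004,0],[0,0,0],1]
    - [[0.0006,0.0055,0],[0,0,0],1]
    - [[0.0006,0.007,0],[0,0,0],1]
    - [[0.0006,0.007,0],[0,0,0],1]
    - [[0.0006,0.007,0],[0,0,0],1]

```text
t: 14.2
eef_pos: [550.4, -41.0, 40.0]
tool_rot: [0.0, 0.563, 0.826, -0.0]
contact_force: [-0.8, -0.3, -1.0]
opening: 0.124
```

```bash
cat > shift.py <<'E'
import sys,json
from plan import *
p,r=load(); p=p+r.apply(np.array(list(map(float,sys.argv[1:4]))))
json.dump([p.tolist(),r.as_quat().tolist()],open(F,'w'))
import g
E
python3 shift.py -3.4 7 0
```

```text
t 14.20 meas g [-33.95  -1.44] z 40.0 cmd g [-34.01  -1.38] F g [-0.82 -0.01] Fz -1.0 T [0.06 0.03] open 0.124
rows~1.0 [0.0084, 0.0306, 0.04] [0.0, 0.0, 0.0] cmd [575.8 -22.    0. ]
```

```bash
cat > shift.py <<'E'
import sys,json
from plan import *
p,r=load(); p=p+r.apply(np.array(list(map(float,sys.argv[1:4]))))
json.dump([p.tolist(),r.as_quat().tolist()],open(F,'w'))
sys.argv=sys.argv[:1]
import g
E
python3 g.py -34.01 -1.38 40 >/dev/null; python3 g.py
```

```text
t 14.20 meas g [-33.95  -1.44] z 40.0 cmd g [-34.01  -1.38] F g [-0.82 -0.01] Fz -1.0 T [0.06 0.03] open 0.124
```

jog_arm:
  increments:
    - [[0,0.001,0],[0,0,0],1]
    - [[0,0.0025,0],[0,0,0],1]
    - [[0,0.004,0],[0,0,0],1]
    - [[0,0.0055,0],[0,0,0],1]
    - [[0,0.006,0],[0,0,0],1]
    - [[0,0.006,0],[0,0,0],1]

```text
t: 14.8
eef_pos: [556.0, -38.8, 40.0]
tool_rot: [0.0, 0.563, 0.826, -0.0]
contact_force: [-0.8, 0.2, -1.0]
opening: 0.124
```

```bash
python3 shift.py 0 6 0
```

```text
t 14.80 meas g [-27.91  -1.38] z 40.0 cmd g [-28.01  -1.38] F g [-0.67  0.51] Fz -1.0 T [0.03 0.02] open 0.124
```

jog_arm:
  increments:
    - [[0,0.001,0],[0,0,0],1]
    - [[0,0.0025,0],[0,0,0],1]
    - [[0,0.004,0],[0,0,0],1]
    - [[0,0.0055,0],[0,0,0],1]
    - [[0,0.007,0],[0,0,0],1]
    - [[0,0.008,0],[0,0,0],1]
    - [[0,0.008,0],[0,0,0],1]
    - [[0,0.008,0],[0,0,0],1]

```text
t: 15.6
eef_pos: [563.4, -35.9, 40.0]
tool_rot: [0.0, 0.563, 0.826, -0.0]
contact_force: [0.8, 0.2, -1.5]
opening: 0.126
```

```bash
python3 shift.py 0 8 0
```

```text
t 15.60 meas g [-20.02  -1.37] z 40.0 cmd g [-20.01  -1.38] F g [ 0.79 -0.13] Fz -1.5 T [0.03 0.01] open 0.126
```

jog_arm:
  increments:
    - [[0,0.001,0],[0,0,0],1]
    - [[0,0.003,0],[0,0,0],1]
    - [[0,0.005,0],[0,0,0],1]
    - [[0,0.007,0],[0,0,0],1]
    - [[0,0.009,0],[0,0,0],1]
    - [[0,0.01,0],[0,0,0],1]
    - [[0,0.01,0],[0,0,0],1]
    - [[0,0.01,0],[0,0,0],1]

```text
t: 16.4
eef_pos: [572.7, -32.2, 40.0]
tool_rot: [-0.0, 0.563, 0.826, -0.0]
contact_force: [-0.1, 0.1, -0.7]
opening: 0.128
```

```bash
python3 shift.py 0 10 0
```

```text
t 16.40 meas g [-10.03  -1.36] z 40.0 cmd g [-10.01  -1.38] F g [-0.06  0.11] Fz -0.7 T [ 0.01 -0.03] open 0.128
```

Still clear at x = −10. The initial top image shows both anvil blocks, so I'll estimate the no-go position from it, using the go anvil as reference.

```bash
python3 - <<'E'
from h import *
a=np.radians(21.4);M=np.array([[np.cos(a),np.sin(a)],[-np.sin(a),np.cos(a)]]);O=np.array([581.5,-27.3])
T=manip.get_image('top');im=cv2.imread('pics/top0raw.png');g=cv2.cvtColor(im,cv2.COLOR_BGR2GRAY)
for y in (6,8,10,12,14,16):
    v=[]
    for x in range(-36,30,2):
        P=O+M.T@[x,y-1.4]; u=proj(T,[P[0],P[1],50])
        v.append(int(cv2.getRectSubPix(g,(1,1),(float(u[0]),float(u[1])))[0,0]))
    print(y,v)
print(list(range(-36,30,2)))
E
```

```text
6 [115, 115, 114, 112, 113, 113, 113, 114, 114, 115, 115, 115, 115, 114, 114, 115, 116, 113, 113, 113, 108, 105, 114, 106, 97, 121, 125, 125, 124, 121, 114, 110, 110]
8 [115, 113, 113, 112, 112, 117, 119, 115, 112, 116, 115, 115, 115, 114, 114, 115, 115, 114, 114, 113, 105, 96, 100, 83, 63, 114, 135, 136, 136, 127, 112, 110, 111]
10 [106, 105, 115, 122, 131, 140, 132, 128, 129, 124, 117, 114, 115, 115, 114, 114, 114, 114, 114, 109, 98, 94, 89, 75, 76, 113, 140, 138, 137, 132, 114, 110, 111]
12 [95, 91, 118, 139, 144, 144, 140, 140, 140, 128, 113, 113, 114, 114, 114, 114, 114, 114, 114, 110, 96, 94, 87, 61, 85, 130, 139, 138, 136, 128, 116, 110, 111]
14 [94, 79, 107, 147, 148, 145, 142, 142, 141, 132, 114, 113, 113, 113, 113, 113, 113, 114, 114, 113, 101, 94, 94, 64, 78, 139, 140, 138, 137, 125, 114, 110, 111]
16 [98, 80, 83, 118, 129, 145, 143, 143, 139, 129, 117, 113, 113, 113, 113, 114, 113, 113, 114, 114, 107, 95, 84, 68, 81, 126, 141, 139, 137, 126, 111, 111, 112]
[-36, -34, -32, -30, -28, -26, -24, -22, -20, -18, -16, -14, -12, -10, -8, -6, -4, -2, 0, 2, 4, 6, 8, 10, 12, 14, 16, 18, 20, 22, 24, 26, 28]
```

The no-go front corner is at x≈12.7, so the axis should stop at about 6.5. I'll go to 3 and then feel.

jog_arm:
  increments:
    - [[0,0.002,0],[0,0,0],1]
    - [[0,0.004,0],[0,0,0],1]
    - [[0,0.006,0],[0,0,0],1]
    - [[0,0.008,0],[0,0,0],1]
    - [[0,0.01,0],[0,0,0],1]
    - [[0,0.011,0],[0,0,0],1]
    - [[0,0.012,0],[0,0,0],1]
    - [[0,0.012,0],[0,0,0],1]

```text
t: 17.25
eef_pos: [583.9, -27.8, 40.0]
tool_rot: [0.0, 0.563, 0.826, -0.0]
contact_force: [-0.6, -0.1, -0.8]
opening: 0.128
```

```bash
python3 shift.py 0 12 0
```

```text
t 17.25 meas g [ 2.08 -1.35] z 40.0 cmd g [ 1.99 -1.38] F g [-0.59  0.16] Fz -0.8 T [-0.01 -0.06] open 0.128
```

jog_arm:
  increments:
    - [[0,0.0005,0],[0,0,0],1]
    - [[0,0.001,0],[0,0,0],1]
    - [[0,0.0015,0],[0,0,0],1]
    - [[0,0.0015,0],[0,0,0],1]

```text
t: 17.65
eef_pos: [585.3, -27.3, 40.0]
tool_rot: [0.0, 0.564, 0.826, 0.0]
contact_force: [0.1, -0.1, -2.1]
opening: 0.129
```

```bash
python3 shift.py 0 1.5 0
```

```text
t 17.65 meas g [ 3.55 -1.37] z 40.0 cmd g [ 3.49 -1.38] F g [ 0.07 -0.11] Fz -2.1 T [ 0.05 -0.01] open 0.129
```

jog_arm:
  increments:
    - [[0,0.0004,0],[0,0,0],1]
    - [[0,0.0008,0],[0,0,0],1]
    - [[0,0.0012,0],[0,0,0],1]
    - [[0,0.0012,0],[0,0,0],1]

```text
t: 18.05
eef_pos: [586.4, -26.8, 40.0]
tool_rot: [0.0, 0.563, 0.826, 0.0]
contact_force: [-1.1, 0.2, -1.7]
opening: 0.123
```

```bash
python3 shift.py 0 1.2 0
```

```text
t 18.05 meas g [ 4.75 -1.35] z 40.0 cmd g [ 4.69 -1.38] F g [-0.95  0.58] Fz -1.7 T [ 0.03 -0.02] open 0.123
```

jog_arm:
  increments:
    - [[0,0.0004,0],[0,0,0],1]
    - [[0,0.0008,0],[0,0,0],1]
    - [[0,0.0008,0],[0,0,0],1]

```text
t: 18.35
eef_pos: [587.2, -26.5, 40.0]
tool_rot: [0.0, 0.564, 0.826, 0.0]
contact_force: [-0.3, 1.1, -1.4]
opening: 0.128
```

```bash
python3 shift.py 0 0.8 0
```

```text
t 18.35 meas g [ 5.54 -1.35] z 40.0 cmd g [ 5.49 -1.38] F g [0.06 1.11] Fz -1.4 T [0.03 0.02] open 0.128
```

jog_arm:
  increments:
    - [[0,0.0004,0],[0,0,0],1]
    - [[0,0.0008,0],[0,0,0],1]
    - [[0,0.0008,0],[0,0,0],1]

```text
t: 18.65
eef_pos: [587.9, -26.3, 40.0]
tool_rot: [0.0, 0.564, 0.826, -0.0]
contact_force: [-0.4, 0.3, -1.5]
opening: 0.131
```

```bash
python3 shift.py 0 0.8 0
```

```text
t 18.65 meas g [ 6.34 -1.37] z 40.0 cmd g [ 6.29 -1.38] F g [-0.28  0.41] Fz -1.5 T [ 0.08 -0.03] open 0.131
```

jog_arm:
  increments:
    - [[0,0.0004,0],[0,0,0],1]
    - [[0,0.0006,0],[0,0,0],1]
    - [[0,0.0006,0],[0,0,0],1]

```text
t: 18.95
eef_pos: [588.4, -26.0, 40.0]
tool_rot: [0.0, 0.563, 0.826, -0.0]
contact_force: [-0.6, 0.5, -1.2]
opening: 0.13
```

```bash
python3 shift.py 0 0.6 0
```

```text
t 18.95 meas g [ 6.93 -1.34] z 40.0 cmd g [ 6.89 -1.38] F g [-0.39  0.66] Fz -1.2 T [0.07 0.04] open 0.130
```

jog_arm:
  increments:
    - [[0,0.0004,0],[0,0,0],1]
    - [[0,0.0008,0],[0,0,0],1]
    - [[0,0.0008,0],[0,0,0],1]

```text
t: 19.25
eef_pos: [589.2, -25.8, 40.0]
tool_rot: [-0.0, 0.564, 0.826, -0.0]
contact_force: [-0.5, 0.2, -1.8]
opening: 0.127
```

```bash
python3 shift.py 0 0.8 0
```

```text
t 19.25 meas g [ 7.7  -1.36] z 40.0 cmd g [ 7.69 -1.38] F g [-0.43  0.34] Fz -1.8 T [0.08 0.01] open 0.127
```

jog_arm:
  increments:
    - [[0,0.0004,0],[0,0,0],1]
    - [[0,0.0008,0],[0,0,0],1]
    - [[0,0.0008,0],[0,0,0],1]

```text
t: 19.55
eef_pos: [589.6, -25.6, 39.9]
tool_rot: [-0.0, 0.564, 0.826, -0.0]
contact_force: [-1.0, -0.0, -1.1]
opening: 0.126
```

```bash
python3 shift.py 0 0.8 0
```

```text
t 19.55 meas g [ 8.13 -1.38] z 39.9 cmd g [ 8.49 -1.38] F g [-0.96  0.32] Fz -1.1 T [0.08 0.29] open 0.126
```

Contact: the measured x lags at 8.13 and the torque has risen. I'll settle and average.

```bash
for i in 1 2 3 4; do python3 -c "
from h import *
manip.get_image('top')"; python3 g.py; done
```

```text
t 19.60 meas g [ 8.13 -1.36] z 39.9 cmd g [ 8.49 -1.38] F g [-1.82  0.14] Fz -0.6 T [0.03 0.3 ] open 0.128
t 19.65 meas g [ 8.14 -1.35] z 39.9 cmd g [ 8.49 -1.38] F g [-1.66  0.31] Fz -0.2 T [0.01 0.34] open 0.125
t 19.70 meas g [ 8.16 -1.38] z 39.9 cmd g [ 8.49 -1.38] F g [-1.09 -0.07] Fz -0.8 T [0.1  0.31] open 0.125
t 19.75 meas g [ 8.19 -1.36] z 39.9 cmd g [ 8.49 -1.38] F g [-1.76  0.38] Fz 0.2 T [0.06 0.39] open 0.132
```

jog_arm:
  increments:
    - [[0,0.0003,0],[0,0,0],1]
    - [[0,0.0004,0],[0,0,0],1]
    - [[0,0.0004,0],[0,0,0],1]

```text
t: 20.05
eef_pos: [589.8, -25.5, 39.9]
tool_rot: [-0.0, 0.564, 0.826, -0.0]
contact_force: [-3.5, 0.4, -0.8]
opening: 0.127
```

```bash
python3 shift.py 0 0.4 0;  for i in 1 2 3; do python3 -c "
from h import *
manip.get_image('top')"; python3 g.py; done
```

```text
t 20.05 meas g [ 8.42 -1.37] z 39.9 cmd g [ 8.89 -1.38] F g [-3.15  1.65] Fz -0.8 T [0.03 0.63] open 0.127
t 20.10 meas g [ 8.46 -1.37] z 39.9 cmd g [ 8.89 -1.38] F g [-3.54  0.1 ] Fz -0.9 T [0.05 0.66] open 0.129
t 20.15 meas g [ 8.47 -1.39] z 39.9 cmd g [ 8.89 -1.38] F g [-3.97 -0.24] Fz -0.1 T [0.04 0.7 ] open 0.129
t 20.20 meas g [ 8.49 -1.4 ] z 39.9 cmd g [ 8.89 -1.38] F g [-4.46 -0.33] Fz -0.5 T [0.03 0.7 ] open 0.128
```

Pressing at about 4.7 N. I'll hold.

jog_arm:
  increments:
    - [[0,0,0],[0,0,0],1]
    - [[0,-0.0001,0],[0,0,0],1]
    - [[0,-0.0001,0],[0,0,0],1]
    - [[0,-0.0001,0],[0,0,0],1]

```text
t: 20.6
eef_pos: [590.0, -25.4, 39.9]
tool_rot: [-0.0, 0.564, 0.826, -0.0]
contact_force: [-3.2, -1.1, -1.0]
opening: 0.126
```

```bash
python3 shift.py 0 -0.1 0
```

```text
t 20.60 meas g [ 8.57 -1.37] z 39.9 cmd g [ 8.79 -1.38] F g [-3.41  0.17] Fz -1.0 T [-0.02  0.8 ] open 0.126
```

jog_arm:
  increments:
    - [[0,-0.0001,0],[0,0,0],1]
    - [[0,-0.0001,0],[0,0,0],1]
    - [[0,-0.0001,0],[0,0,0],1]
    - [[0,-0.0001,0],[0,0,0],1]

```text
t: 21.0
eef_pos: [590.0, -25.5, 39.9]
tool_rot: [-0.0, 0.564, 0.826, -0.0]
contact_force: [-2.4, -1.4, -1.7]
opening: 0.129
```

```bash
python3 shift.py 0 -0.1 0
```

```text
t 21.00 meas g [ 8.57 -1.38] z 39.9 cmd g [ 8.69 -1.38] F g [-2.74 -0.43] Fz -1.7 T [0.04 0.77] open 0.129
```

Held about 0.9 s at an estimated 4–5 N. I'll nudge it slightly for margin and hold a little longer.

jog_arm:
  increments:
    - [[0,0.00015,0],[0,0,0],1]
    - [[0,0.00015,0],[0,0,0],1]
    - [[0,0.00015,0],[0,0,0],1]
    - [[0,0.00015,0],[0,0,0],1]

```text
t: 21.4
eef_pos: [590.1, -25.4, 39.9]
tool_rot: [-0.0, 0.564, 0.826, -0.0]
contact_force: [-4.0, -1.6, -1.0]
opening: 0.127
```

```bash
python3 shift.py 0 0.15 0
```

```text
t 21.40 meas g [ 8.64 -1.38] z 39.9 cmd g [ 8.84 -1.38] F g [-4.28 -0.09] Fz -1.0 T [0.04 0.92] open 0.127
```

jog_arm:
  increments:
    - [[0,0,0],[0,0,0],1]
    - [[0,0,0],[0,0,0],1]
    - [[0,0,0],[0,0,0],1]
    - [[0,0,0],[0,0,0],1]
    - [[0,0,0],[0,0,0],1]

```text
t: 21.9
eef_pos: [590.1, -25.4, 40.0]
tool_rot: [-0.0, 0.564, 0.826, -0.0]
contact_force: [-4.2, -2.0, -0.9]
opening: 0.126
```

```bash
python3 g.py
```

```text
t 21.90 meas g [ 8.71 -1.39] z 40.0 cmd g [ 8.84 -1.38] F g [-4.67 -0.32] Fz -0.9 T [0.05 0.98] open 0.126
```

Held at Fx≈4.5 N (about 5 N on the anvil) for more than a second. Now I'll draw it out.

jog_arm:
  increments:
    - [[0,-0.001,0],[0,0,0],1]
    - [[0,-0.003,0],[0,0,0],1]
    - [[0,-0.006,0],[0,0,0],1]
    - [[0,-0.009,0],[0,0,0],1]
    - [[0,-0.012,0],[0,0,0],1]
    - [[0,-0.015,0],[0,0,0],1]
    - [[0,-0.017,0],[0,0,0],1]
    - [[0,-0.018,0],[0,0,0],1]

```text
t: 22.7
eef_pos: [573.3, -32.1, 40.1]
tool_rot: [0.0, 0.564, 0.826, -0.0]
contact_force: [-0.2, -0.7, -1.2]
opening: 0.121
```

```bash
python3 shift.py 0 -18 0
```

```text
t 22.70 meas g [-9.35 -1.48] z 40.1 cmd g [-9.16 -1.38] F g [-0.45 -0.54] Fz -1.2 T [ 0.04 -0.01] open 0.121
```

jog_arm:
  increments:
    - [[0,-0.003,0],[0,0,0],1]
    - [[0,-0.006,0],[0,0,0],1]
    - [[0,-0.009,0],[0,0,0],1]
    - [[0,-0.012,0],[0,0,0],1]
    - [[0,-0.015,0],[0,0,0],1]
    - [[0,-0.018,0],[0,0,0],1]
    - [[0,-0.02,0],[0,0,0],1]
    - [[0,-0.021,0],[0,0,0],1]

```text
t: 23.5
eef_pos: [553.7, -39.7, 40.0]
tool_rot: [0.0, 0.564, 0.826, -0.0]
contact_force: [0.1, 1.0, -0.5]
opening: 0.124
```

```bash
python3 shift.py 0 -21 0; python3 g.py -75 1 40;  python3 plan.py 530 -80 105 21.4 | tail -1; python3 plan.py 505 -200 105 -5 | tail -1;python3 plan.py 456.5 -308.5 105 -5.5 | tail -1;cp cmd.json c3.json
```

```text
t 23.50 meas g [-30.37  -1.39] z 40.0 cmd g [-30.16  -1.38] F g [0.44 0.88] Fz -0.5 T [0.02 0.01] open 0.124
t 23.50 meas g [-30.37  -1.39] z 40.0 cmd g [-30.16  -1.38] F g [0.44 0.88] Fz -0.5 T [0.02 0.01] open 0.124
rows~0.9 [0.0024, -0.0448, 0.0] [0.0, 0.0, 0.0] cmd [511.3 -53.7  40. ]
rows~1.5 [-0.0313, 0.0078, -0.065] [0.0, 0.0, 0.0] cmd [530. -80. 105.]
rows~3.1 [-0.1026, -0.0671, 0.0] [0.0, 0.0, 26.4] cmd [ 505. -200.  105.]
rows~2.4 [-0.1123, -0.0388, 0.0] [0.0, 0.0, 0.5] cmd [ 456.5 -308.5  105. ]
```

```bash
python3 g.py -30.16 -1.38 40 >/dev/null; python3 g.py -75 1 40|tail -1; python3 plan.py 511 -60 130 21.4 | tail -1; python3 plan.py 490 -190 130 -5 | tail -1;python3 plan.py 456.5 -308.5 130 -5.7 | tail -1
```

```text
rows~0.9 [0.0024, -0.0449, 0.0] [0.0, 0.0, 0.0] cmd [511.3 -53.7  40. ]
rows~1.8 [-0.0057, -0.0025, -0.09] [0.0, 0.0, 0.0] cmd [511. -60. 130.]
rows~3.1 [-0.1134, -0.067, 0.0] [0.0, 0.0, 26.4] cmd [ 490. -190.  130.]
rows~2.5 [-0.121, -0.0231, 0.0] [0.0, 0.0, 0.7] cmd [ 456.5 -308.5  130. ]
```

jog_arm:
  increments:
    - [[0,-0.004,0],[0,0,0],1]
    - [[0,-0.009,0],[0,0,0],1]
    - [[0,-0.015,0],[0,0,0],1]
    - [[0.001,-0.022,0],[0,0,0],1]
    - [[0.0024,-0.032,0],[0,0,0],1]
    - [[0.0024,-0.0449,0],[0,0,0],1]
    - [[0.0024,-0.0449,0],[0,0,0],1]
    - [[0.0024,-0.0449,0],[0,0,0],1]

```text
t: 24.3
eef_pos: [511.0, -53.9, 40.2]
tool_rot: [0.0, 0.564, 0.826, 0.0]
contact_force: [0.6, -0.2, -1.8]
opening: 0.128
```

jog_arm:
  increments:
    - [[0,0,-0.02],[0,0,0],1]
    - [[-0.003,-0.0015,-0.055],[0,0,0],1]
    - [[-0.0057,-0.0025,-0.09],[0,0,0],1]
    - [[-0.0057,-0.0025,-0.09],[0,0,0],1]
    - [[-0.0057,-0.0025,-0.09],[0,0,0],1]

```text
t: 24.8
eef_pos: [511.9, -60.0, 131.1]
tool_rot: [0.001, 0.563, 0.826, 0.001]
contact_force: [-0.7, 0.4, -1.6]
opening: 0.124
```

jog_arm:
  increments:
    - [[-0.02,-0.012,0],[0,0,4],1]
    - [[-0.05,-0.03,0],[0,0,11],1]
    - [[-0.085,-0.05,0],[0,0,19],1]
    - [[-0.1134,-0.067,0],[0,0,26.4],1]
    - [[-0.1134,-0.067,0],[0,0,26.4],1]
    - [[-0.1134,-0.067,0],[0,0,26.4],1]

```text
t: 25.4
eef_pos: [488.9, -189.7, 127.8]
tool_rot: [-0.002, 0.737, 0.675, -0.0]
contact_force: [-0.4, 0.3, -0.4]
opening: 0.13
```

jog_arm:
  increments:
    - [[-0.03,-0.006,0],[0,0,0.7],1]
    - [[-0.07,-0.013,0],[0,0,0.7],1]
    - [[-0.105,-0.02,0],[0,0,0.7],1]
    - [[-0.121,-0.0231,0],[0,0,0.7],1]
    - [[-0.121,-0.0231,0],[0,0,0.7],1]
    - [[-0.121,-0.0231,0],[0,0,0.7],1]
    - [[-0.121,-0.0231,0],[0,0,0.7],1]

```text
t: 26.1
eef_pos: [457.0, -306.7, 129.8]
tool_rot: [-0.0, 0.741, 0.672, 0.0]
contact_force: [-0.4, 0.7, -1.2]
opening: 0.125
```

```bash
python3 plan.py; python3 - <<'E'
from h import *
T=manip.get_image('top');S=manip.get_image('scene')
a=np.radians(-5.7);c_,s_=np.cos(a),np.sin(a)
G=lambda x,y,z:[459.5+c_*x-s_*y,-278.6+s_*x+c_*y,z]
def c(d,x,y,w,h,W): 
    im=d['image'][y:y+h,x:x+w,::-1]; im=(255*(im/255.)**0.6).astype(np.uint8)
    im=cv2.resize(im,(W,W*h//w),interpolation=cv2.INTER_CUBIC)
    def dot(P,col):
        u=(proj(d,P)-[x,y]+.5)*W/w; cv2.circle(im,tuple(int(v) for v in u),2,col,-1)
    for x0,y0 in((-28,-58),(-28,58),(28,-58),(28,58)): dot(G(x0,y0,40),(0,0,255))
    for y0 in(-39.2,-20.8): dot(G(0,y0,40),(0,255,255))
    for x0 in(-9.2,9.2): dot(G(x0,-30,40),(0,255,255))
    for z in(110,168): dot([456.5,-308.5,z],(255,128,0))
    return im
cv2.imwrite('pics/place.png',np.hstack([c(T,326,195,70,70,400),c(S,85,180,80,80,400)]))
E
```

```text
t 26.10 pos [ 457.   -306.74  129.75] err [ 0.52  1.78 -0.29] roterr [ 0.01  0.06 -0.13] F [-0.41  0.7  -1.25] T [ 0.03  0.02 -0.01] open 0.125 q [-0.69  0.11  1.47  0.    1.56 -0.6 ]
```

View pics/place.png

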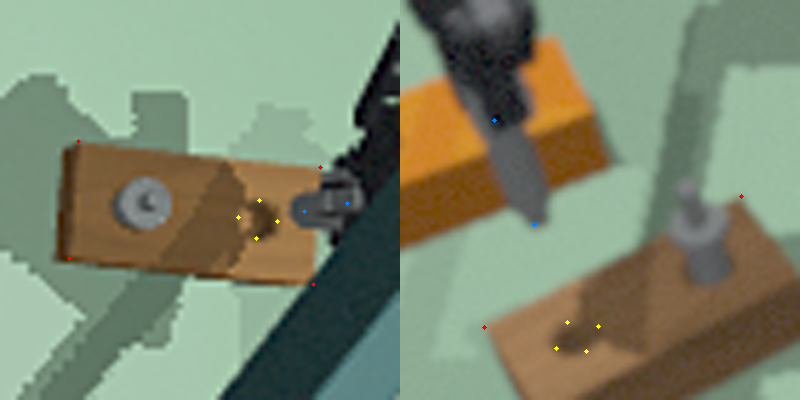

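The arbor hangs upright beside the collar arbor. The block corners and hole dots match to about 1–2 mm, with the hole at left-tile (262,220) and right-tile (576,338). I'll descend to just above the rim, then insert gently.

jog_arm:
  increments:
    - [[-0.0005,0,0.02],[0,0,0],1]
    - [[-0.0005,0,0.045],[0,0,0],1]
    - [[-0.0005,0,0.06],[0,0,0],1]
    - [[-0.0005,0,0.064],[0,0,0],1]
    - [[-0.0005,0,0.064],[0,0,0],1]
    - [[-0.0005,0,0.064],[0,0,0],1]

```text
t: 26.8
eef_pos: [457.1, -309.4, 67.3]
tool_rot: [0.001, 0.741, 0.671, 0.0]
contact_force: [1.6, 0.5, -0.7]
opening: 0.13
```

jog_arm:
  increments:
    - [[0,0,0.002],[0,0,0],1]
    - [[0,0,0.004],[0,0,0],1]
    - [[0,0,0.006],[0,0,0],1]
    - [[0,0,0.008],[0,0,0],1]
    - [[0,0,0.01],[0,0,0],1]
    - [[0,0,0.01],[0,0,0],1]

```text
t: 27.4
eef_pos: [456.1, -308.8, 55.5]
tool_rot: [-0.0, 0.741, 0.671, -0.0]
contact_force: [-0.4, -0.1, -0.9]
opening: 0.123
```

```bash
python3 shift.py -0.5 0 74 >/dev/null; python3 plan.py
```

```text
t 27.40 pos [ 456.14 -308.81   55.53] err [-0.29  0.21 -0.51] roterr [0.04 0.02 0.  ] F [-0.35 -0.06 -0.88] T [-0.03  0.01  0.05] open 0.123 q [-0.7   0.16  1.57 -0.    1.42 -0.6 ]
```

jog_arm:
  increments:
    - [[0,0,0.001],[0,0,0],1]
    - [[0,0,0.002],[0,0,0],1]
    - [[0,0,0.003],[0,0,0],1]
    - [[0,0,0.004],[0,0,0],1]
    - [[0,0,0.005],[0,0,0],1]
    - [[0,0,0.006],[0,0,0],1]
    - [[0,0,0.007],[0,0,0],1]
    - [[0,0,0.007],[0,0,0],1]

```text
t: 28.2
eef_pos: [456.3, -308.9, 48.8]
tool_rot: [-0.0, 0.741, 0.671, -0.0]
contact_force: [0.7, -0.2, -1.0]
opening: 0.125
```

```bash
python3 shift.py 0 0 7 >/dev/null; python3 plan.py
```

```text
t 28.20 pos [ 456.26 -308.91   48.8 ] err [-0.17  0.1  -0.24] roterr [ 0.02  0.01 -0.  ] F [ 0.72 -0.24 -0.98] T [ 0.03 -0.    0.03] open 0.125 q [-0.7   0.16  1.58 -0.    1.4  -0.6 ]
```

jog_arm:
  increments:
    - [[0,0,0.001],[0,0,0],1]
    - [[0,0,0.002],[0,0,0],1]
    - [[0,0,0.003],[0,0,0],1]
    - [[0,0,0.004],[0,0,0],1]
    - [[0,0,0.004],[0,0,0],1]

```text
t: 28.7
eef_pos: [456.3, -308.9, 44.8]
tool_rot: [-0.0, 0.741, 0.671, -0.0]
contact_force: [-0.2, 0.6, -1.6]
opening: 0.128
```

```bash
python3 shift.py 0 0 4 >/dev/null; python3 plan.py
```

```text
t 28.70 pos [ 456.27 -308.89   44.78] err [-0.16  0.12 -0.26] roterr [0.02 0.01 0.  ] F [-0.24  0.63 -1.63] T [0.04 0.03 0.03] open 0.128 q [-0.7   0.17  1.58 -0.    1.4  -0.6 ]
```

jog_arm:
  increments:
    - [[0,0,0.0015],[0,0,0],1]
    - [[0,0,0.003],[0,0,0],1]
    - [[0,0,0.005],[0,0,0],1]
    - [[0,0,0.007],[0,0,0],1]
    - [[0,0,0.009],[0,0,0],1]
    - [[0,0,0.011],[0,0,0],1]
    - [[0,0,0.012],[0,0,0],1]
    - [[0,0,0.012],[0,0,0],1]

```text
t: 29.5
eef_pos: [456.2, -308.9, 32.8]
tool_rot: [-0.0, 0.741, 0.671, -0.0]
contact_force: [0.0, 0.7, -1.9]
opening: 0.127
```

```bash
python3 shift.py 0 0 12 >/dev/null; python3 plan.py
```

```text
t 29.50 pos [ 456.24 -308.9    32.75] err [-0.19  0.12 -0.29] roterr [ 0.02  0.01 -0.  ] F [ 0.02  0.74 -1.88] T [-0.   -0.02  0.03] open 0.127 q [-0.7   0.18  1.6  -0.    1.37 -0.6 ]
```

jog_arm:
  increments:
    - [[0,0,0.001],[0,0,0],1]
    - [[0,0,0.002],[0,0,0],1]
    - [[0,0,0.0025],[0,0,0],1]
    - [[0,0,0.0025],[0,0,0],1]

```text
t: 29.9
eef_pos: [456.4, -309.0, 30.5]
tool_rot: [-0.0, 0.741, 0.671, -0.0]
contact_force: [0.1, -0.0, -1.9]
opening: 0.126
```

```bash
python3 shift.py 0 0 2.5 >/dev/null; python3 plan.py
```

```text
t 29.90 pos [ 456.36 -308.98   30.46] err [-0.07  0.04 -0.08] roterr [ 0. -0. -0.] F [ 0.12 -0.04 -1.88] T [-0.    0.01 -0.01] open 0.126 q [-0.7   0.18  1.6  -0.    1.37 -0.6 ]
```

jog_arm:
  increments:
    - [[0,0,0],[0,0,0],0.6]
    - [[0,0,0],[0,0,0],0.5]
    - [[0,0,0],[0,0,0],0.3]
    - [[0,0,0],[0,0,0],0.3]
    - [[0,0,0],[0,0,0],0]
    - [[0,0,0],[0,0,0],0]
    - [[0,0,0],[0,0,0],0]

```text
t: 30.6
eef_pos: [456.4, -309.0, 30.5]
tool_rot: [0.0, 0.741, 0.671, -0.0]
contact_force: [-0.8, 0.2, -0.6]
opening: 0.5
```

jog_arm:
  increments:
    - [[0,0,-0.01],[0,0,0],0]
    - [[0,0,-0.03],[0,0,0],0]
    - [[0,0,-0.06],[0,0,0],0]
    - [[0,0,-0.1],[0,0,0],0]
    - [[-0.06,0,-0.13],[0,0,0],0]
    - [[-0.12,0,-0.13],[0,0,0],0]
    - [[-0.12,0,-0.13],[0,0,0],0]
    - [[-0.12,0,-0.13],[0,0,0],0]

```text
t: 31.4
eef_pos: [443.6, -432.2, 161.5]
tool_rot: [0.001, 0.743, 0.67, -0.001]
contact_force: [-0.6, 0.7, -0.4]
opening: 0.497
```

```bash
python3 plan.py; python3 - <<'E'
from h import *
T=manip.get_image('top');S=manip.get_image('scene')
def c(d,x,y,w,h,W): 
    im=d['image'][y:y+h,x:x+w,::-1]; im=(255*(im/255.)**0.6).astype(np.uint8)
    im=cv2.resize(im,(W,W*h//w),interpolation=cv2.INTER_CUBIC)
    for z,col in((40,(0,255,255)),(98,(255,0,255))):
        u=(proj(d,[456.4,-309,z])-[x,y]+.5)*W/w; cv2.circle(im,tuple(int(v) for v in u),2,col,-1)
    return im
cv2.imwrite('pics/end.png',np.vstack([np.hstack([c(T,326,195,70,50,400),c(S,85,200,84,60,400)]),np.hstack([c(T,96,140,320,240,400),c(S,60,90,400,225,400)[:225].repeat(1,0) if 0 else cv2.resize(S['image'][:,:,::-1],(400,300))])]))
E
```

```text
t 31.40 pos [ 443.64 -432.18  161.53] err [ -12.79 -123.17  130.99] roterr [-0.06 -0.15  0.24] F [-0.59  0.66 -0.45] T [-0.02 -0.02  0.02] open 0.497 q [-0.86  0.25  1.25 -0.    1.64 -0.76]
```

View pics/end.png

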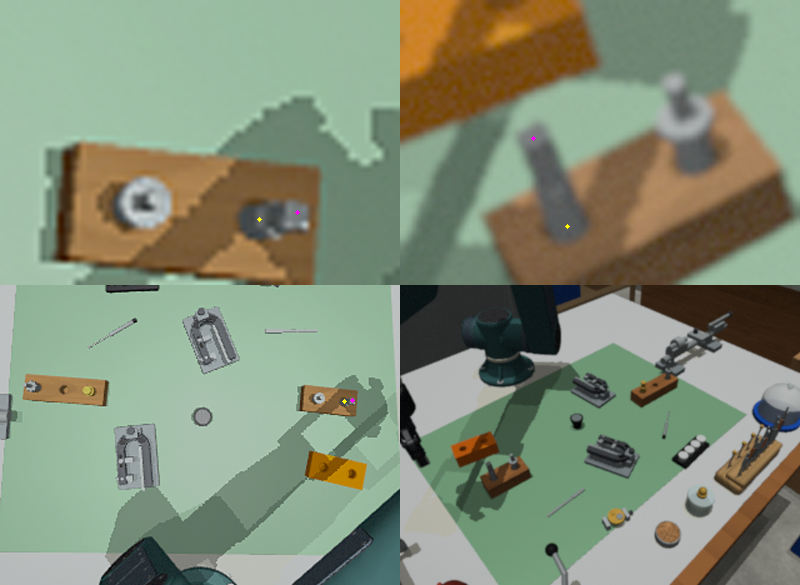

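The arbor stands in the brown short block's empty hole with its top on the z=98 dot in both views. The arm is clear and the bystanders are in place. Handing in.

```bash
python3 -c "
from h import *
print(manip.finish_job())"
```

```text
the job is handed in; nothing more can be done
None
```

I took the arbor from the long block, gauged it, and stood it in the empty hole of the brown short block. The job was handed in at about 31 s; no verdict came back.

- **Grip:** The first closing missed. The camera views put the real fingertips about 41 mm above what the reported TCP implied. I regripped lower and worked from relative heights after that.
- **Gauging:** I touched the flat anvil lightly (about 3 N) to find the centre line. The arbor then went through the go gap with no measurable force and was stopped by the no-go anvil at about gauge x ≈ 8.5 mm in my estimated frame.
- **Press:** I held it for well over a second with 3 to 4.7 N measured along the gauge. By my estimate that is about 4 to 6 N on the anvil. The largest force measured was about 5 N, well under the 18 N limit. The anvil force is worked out from noisy wrist readings, not read directly.
- **Last checks:** It went home without side force, to about 0.5 mm above the floor by dead reckoning before I let go. Both views show the arbor upright, with its top where a fully seated arbor's should be. In those views the bystanders look undisturbed; the oil cups and movement holder were clear only in the scene view.

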